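# Turn the red-sealed pump cap over through the twisted wire guide

## Task

Take the pump cap with the red seal out of the white foam tray and drop it on edge into the top of the twisted wire guide, with its red face towards the guide's closed back (the side away from the scoop), so that the half-twist turns it round and it comes to rest lying in the scoop with the red seal face up. Leave the blue-sealed and yellow-sealed caps standing in the tray.

Things in the scene. Friction and masses are not known exactly. Their poses are not given: they have to be found in the camera images.
- cap_red: Disc cap, 44 mm diameter, 12 mm thick, 20-45 g: half the thickness red seal, half grey. Origin at its centre; y axis is the disc's axis, out of the red face. Starts on edge in a 14 mm deep slot of a fixed white foam tray (90 x 240 mm, 34 high), centre 42 mm above the table, top at 64; pinch across the 12 mm. Red face starts towards the robot's left (+y) within 20 degrees; slot varies.
- guide: Fixed half-twisted slot of steel wires over a white scoop; origin on the table under its vertical axis. Mouth rim 289 mm up, 54 mm wide in y, 72 in x; 40 mm lower 22 by 48. A cap enters on edge, its axis along the guide's y; let go with red to +y, it falls out red up by itself. Scoop towards -y: floor y -40 to -115 mm, sides 42 high. Posts at x +-44, 251 high. +y is robot's left within 20 degrees.
- cap_blue: Bystander: the same cap with a blue seal, stays in its tray slot. Origin at its centre, y axis out of the blue face. The three caps stand in one row with faces parallel, 75 mm apart along their axes.
- cap_yellow: Bystander: the same cap with a yellow seal, stays in its tray slot. Origin at its centre, y axis out of the yellow face.

How it is judged:
On the way:
1. the red-sealed cap, let go, drops on edge through the middle of the twisted slot (horizontal distance between cap_red and guide below 0.012 m and z of cap_red in the frame of guide between 0.14 and 0.23 m and contact force between cap_red and the fingers below 0.1 N).
At the end, for the whole second after the job is handed in: The red-sealed cap rests in the guide's scoop with its red face up (within about 34 degrees of straight up), at rest and released, after falling through the twisted slot; the blue and yellow caps still stand in their tray slots (moved less than 12 mm) (angle between cap_red's own y axis and vertical below 0.6 rad and y of cap_red in the frame of guide between -0.115 and -0.03 m and x of cap_red in the frame of guide between -0.03 and 0.03 m and z of cap_red in the frame of guide below 0.05 m and linear speed of cap_red below 0.02 m/s and distance of each of cap_blue, cap_yellow from where it was at the start of the episode below 0.012 m); the robot touches nothing.
It fails at once if the blue- or yellow-sealed cap is taken out of its slot or knocked over (distance of any of cap_blue, cap_yellow from where it was at the start of the episode above 0.012 m).
It also fails if it takes over 35 s, if anything falls off the work surface, if the arm or the gripper's body presses on something with over 40 N, if the wrist force passes 120 N, or if a joint passes its speed limit or range.

## Robot

A 6-joint arm with a two-finger parallel gripper is mounted at the origin on the work surface. World frame = base frame: x ahead of the robot, y to its left, z up, the work surface at z = 0. Lengths are in m, angles in rad, forces in N, time in s.
With the tool pointing down it reaches from about 0.35 to 0.725 m from the base axis. Payload 6 kg.
Tool frame: the origin (TCP) lies midway between the tips of the shut fingers; the grasp point (between the pads) lies 19 mm behind it (bot.grip_point_offset is the distance from the TCP to the grasp point, in m); x points along the fingers, y is the direction in which the jaws open and shut, and the axes are right-handed (so a half turn about x gives the same grasp; the last joint's range is limited). The gripper opens to 85 mm and grips with 20 to 120 N. Pads are 22 mm wide; open, the fingers measure 114 mm over their backs; the gripper's body (76 mm by 85 mm) begins 54 mm behind the grasp point. The pads swing forward as they close: fully open they stand 13 mm farther back than shut.
Start: joints at [1.515, 0.04, 0.085, 0, -1.615, -0.334], TCP at [0.228, 0.555, 0.231] pointing down, gripper open.
Joint ranges: [-2.56, 2.56], [-1.29, 2.01], [-1.08, 1.49], [-3.29, 1.98], [-2.81, -0.18], [-2.99, 2.99]. Speed limits (rad/s): [2.57, 2.57, 3.01, 3.14, 3.14, 3.14].

## Interface

Orientations are given as a rotation vector (axis times angle).
In Python, from rig import bot, get_image gives the robot as it stands.
- The arm moves only by the shell command python3 -m crank 'ROWS' [FORCE]. ROWS is JSON, a list of rows, each an object of numbers: "rx", "ry", "rz": the turn, a rotation vector about the tool's x, y, z in degrees; "x", "y", "z": the shift along the tool's x, y, z in cm; "claw": the finger opening in cm, from 0 to 8.54. In form: [{"rx": .., "ry": .., "rz": .., "x": .., "y": .., "z": .., "claw": ..}, ...]. A call has 1 to 12 rows; each row is the pose to reach, as a shift and turn from the pose commanded when the call began, along the tool's axes at that moment; what a row does not reach only later rows make up. A row lasts 1/8 s, in which the tool goes at most 62.5 mm and 10.7 degrees, less where a joint would pass 70% of its speed; a pose out of reach is approached as far as the arm can. A call with a gripper value outside its range is refused whole. The fingers move at their own pace and stop on an object; FORCE is the grip in N (left out, the last holds). Time passes only in rows, so rows that repeat a pose let the fingers close. It gives the time, the measured TCP pose, the force and the opening at its end, in the units of the state.
- bot.get_state(): the state, without advancing time (a new reading comes with each control period).
- get_image(name): name is "side" or "top"; returns a dict with "frame" (420x560x3 uint8, red, green, blue), "fx", "fy", "cx", "cy" (pixels), "distortion" ([k1, k2, p1, p2, k3] as OpenCV has them; the pictures are not rectified), "eye" and "orientation" of the camera in the world. Camera axes: x right, y down, z forward; pixel columns grow to the right and rows downward; lengths in m; the calibration is good to about 2 mm. A picture is of the moment at which its call begins. There is no depth.
- bot.job_done(): hands the job in, once; it reports no verdict.
The state is a dict: "time_s": time; "joints": joint angles; "joint_velocities": joint speeds; "tau": joint torques, N m; "tool_pos": TCP position; "ee_rot": TCP orientation; "force": force on the tool from outside, world axes, zero at the start; "wrist_torque": the same for the moment, N m; "grip_width": finger opening in m.
Only numpy, scipy, OpenCV 4.12 (cv2) and the standard library are available. Lean on these libraries where they do the work, as an engineer would, in place of code of your own. Each camera call takes 0.05 s, during which the arm holds its last target.

## Working session

There is one attempt and no reset: what is moved stays moved. The work goes in short steps, Python scripts to look and compute and a shell command to move; the robot and the scene stay as the last step left them, time stands still between calls to the robot, and variables do not carry over. Pictures are saved under pics/ and viewed, and the job is handed in when it is done.

```bash
ls; mkdir -p pics; python3 - <<'E'
from rig import bot,get_image
import cv2
print(bot.get_state(), bot.grip_point_offset)
for n in("side","top"):
    d=get_image(n); cv2.imwrite(f"pics/{n}0.png",d["frame"][:,:,::-1]); print({k:v for k,v in d.items() if k!="frame"})
E
```

```text
pics
{'time_s': 0.0, 'joints': array([ 1.51470576e+00,  4.07921439e-02,  8.38344549e-02, -4.54253084e-04,
       -1.61552114e+00, -3.33686274e-01]), 'joint_velocities': array([ 0.00036393, -0.00072004, -0.00015026,  0.00116591, -0.00070037,
        0.00184079]), 'tau': array([ 5.30999132e-04, -3.68199921e+01,  3.47426784e+01,  6.93246827e+00,
       -5.15714622e-03,  3.15589304e-06]), 'tool_pos': array([0.22779908, 0.55471962, 0.23030488]), 'ee_rot': array([-2.00819378,  0.39819802,  2.00863734]), 'force': array([-0.08397242,  0.04720714, -0.853032  ]), 'wrist_torque': array([ 0.07215351,  0.01058147, -0.02742847]), 'grip_width': 0.08532886495061434} 0.0187
{'fx': 425.38296476840463, 'fy': 425.38296476840463, 'cx': 292.30870641705815, 'cy': 215.35296721966301, 'distortion': array([0.0117763, 0.       , 0.       , 0.       , 0.       ]), 'eye': array([0.15861565, 0.45554866, 0.4631385 ]), 'orientation': array([-0.93012688,  2.37653136, -1.19598285])}
{'fx': 447.1392734827304, 'fy': 447.1392734827304, 'cx': 280.6019145135154, 'cy': 211.9649604633143, 'distortion': array([-0.02432995,  0.        ,  0.        ,  0.        ,  0.        ]), 'eye': array([0.42154686, 0.05630033, 0.81787459]), 'orientation': array([-2.15623637,  2.11873487, -0.15195739])}
```

View pics/side0.png

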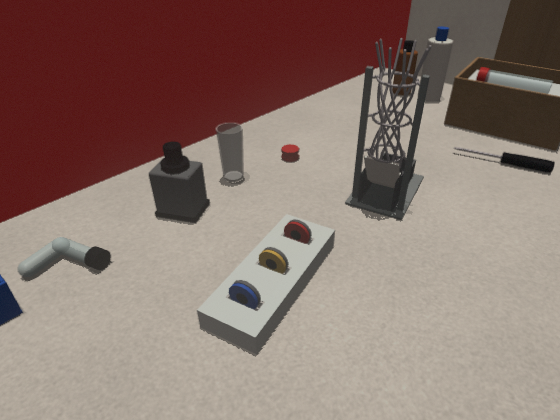

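View pics/top0.png

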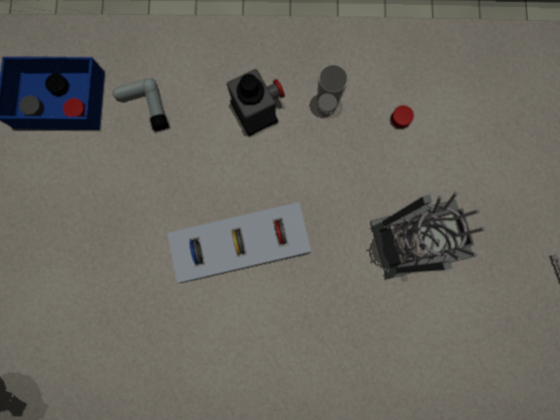

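```bash
python3 - <<'E'
import cv2,numpy as np
a=cv2.imread("pics/top0.png");b=cv2.imread("pics/side0.png")
g=lambda i:np.clip(255*(i/255.)**0.6,0,255).astype('uint8')
cv2.imwrite("pics/t1.png",g(cv2.resize(a[170:300,350:500],None,fx=5,fy=4.5,interpolation=cv2.INTER_CUBIC))[:, :800])
cv2.imwrite("pics/t2.png",g(cv2.resize(a[195:290,160:320],None,fx=5,fy=5,interpolation=cv2.INTER_CUBIC)))
cv2.imwrite("pics/s1.png",g(cv2.resize(b[30:220,330:450],None,fx=3,fy=3,interpolation=cv2.INTER_CUBIC)))
E
```

```text
(no output)
```

View pics/t1.png

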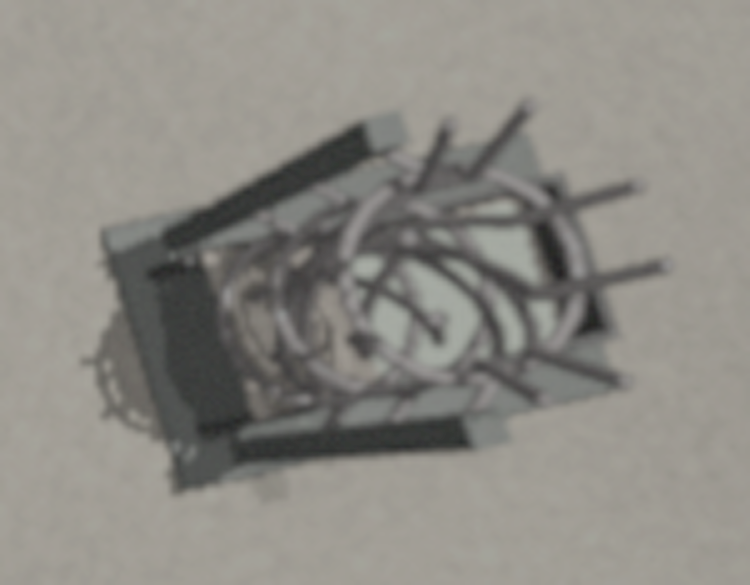

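View pics/t2.png

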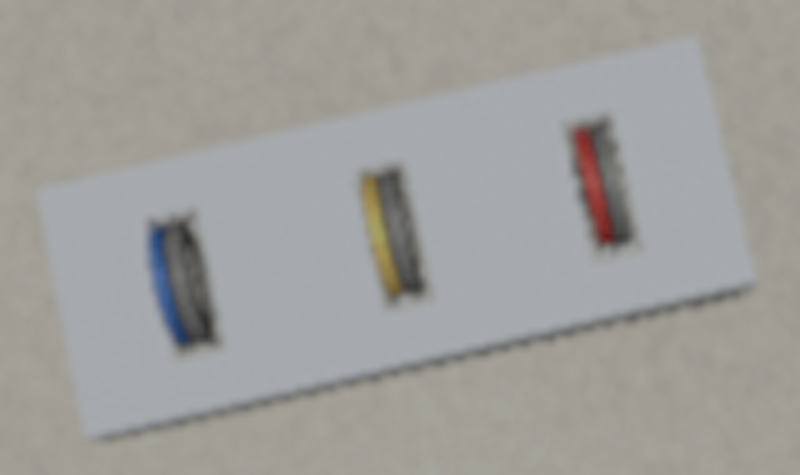

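View pics/s1.png

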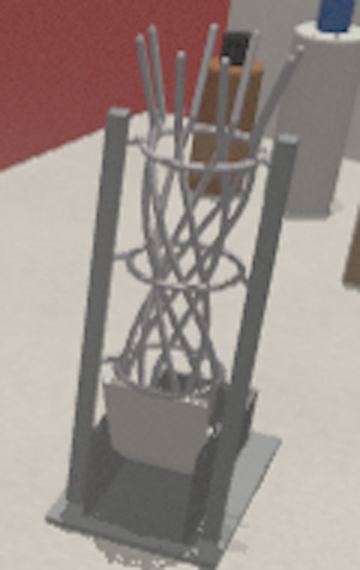

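```bash
cat > h.py <<'E'
import numpy as np,cv2
from scipy.spatial.transform import Rotation as R
C={"side":dict(f=425.38296476840463,c=(292.30870641705815,215.35296721966301),k=0.0117763,eye=np.array([0.15861565,0.45554866,0.4631385]),r=np.array([-0.93012688,2.37653136,-1.19598285])),
"top":dict(f=447.1392734827304,c=(280.6019145135154,211.9649604633143),k=-0.02432995,eye=np.array([0.42154686,0.05630033,0.81787459]),r=np.array([-2.15623637,2.11873487,-0.15195739]))}
def KD(n):
    c=C[n];return np.array([[c["f"],0,c["c"][0]],[0,c["f"],c["c"][1]],[0,0,1.]]),np.array([c["k"],0,0,0,0.])
def ray(n,p):
    K,D=KD(n);u=cv2.undistortPoints(np.array([[p]],float),K,D)[0,0]
    return C[n]["eye"],R.from_rotvec(C[n]["r"]).apply([u[0],u[1],1])
def onz(n,p,z):
    o,d=ray(n,p);return o+d*(z-o[2])/d[2]
def proj(n,P):
    K,D=KD(n);Rm=R.from_rotvec(C[n]["r"]).as_matrix().T
    return cv2.projectPoints(np.atleast_2d(np.array(P,float)),cv2.Rodrigues(Rm)[0],-Rm@C[n]["eye"],K,D)[0][:,0]
def two(p,q):
    o,d=ray("top",p);o2,d2=ray("side",q)
    s=np.linalg.lstsq(np.c_[d,-d2],o2-o,rcond=None)[0];a=o+s[0]*d;b=o2+s[1]*d2
    return (a+b)/2,np.linalg.norm(a-b)
E
python3 - <<'E'
from h import *
np.set_printoptions(precision=4,suppress=True)
for n in("top","side"):
    im=cv2.imread(f"pics/{n}0.png");h=cv2.cvtColor(im,cv2.COLOR_BGR2HSV)
    reg=np.zeros(h.shape[:2],bool)
    if n=="top":reg[200:285,165:310]=1
    else: reg[210:320,200:330]=1
    for nm,lo,hi in(("red",170,8),("yel",15,32),("blu",105,128)):
        H=h[...,0];m=((H>=lo)|(H<=hi)) if lo>hi else (H>=lo)&(H<=hi)
        m&=reg&(h[...,1]>100)
        ys,xs=np.nonzero(m);c=(xs.mean(),ys.mean())
        print(n,nm,len(xs),c,onz(n,c,.057), "bbox",xs.min(),xs.max(),ys.min(),ys.max())
    if n=="top":
        m=((h[...,1]<40)&(h[...,2]>130)).astype('uint8')*255
        b,g,r=[im[...,i].astype(int) for i in range(3)]
        m=((b-r>0)&(h[...,2]>120)).astype('uint8')*255; m[:190]=0;m[290:]=0;m[:,320:]=0
        m=cv2.morphologyEx(m,cv2.MORPH_CLOSE,np.ones((15,15)));m=cv2.morphologyEx(m,cv2.MORPH_OPEN,np.ones((5,5)))
        ct=max(cv2.findContours(m,0,2)[0],key=cv2.contourArea);rc=cv2.minAreaRect(ct)
        P=np.array([onz(n,p,.034) for p in cv2.boxPoints(rc)]);print(P,np.linalg.norm(np.diff(P,axis=0),axis=1),P.mean(0))
A=onz("top",(427,199),.251);B=onz("top",(448,265.5),.251);print(A,B,np.linalg.norm(A-B),(A+B)/2,proj("side",[A,B]))
E
```

```text
top red 88 (np.float64(278.40909090909093), np.float64(231.76136363636363)) [0.5038 0.0683 0.057 ] bbox 275 282 221 243
top yel 79 (np.float64(235.91139240506328), np.float64(242.0506329113924)) [0.4849 0.1405 0.057 ] bbox 233 240 230 253
top blu 70 (np.float64(192.64285714285714), np.float64(251.77142857142857)) [0.467  0.2137 0.057 ] bbox 190 197 241 263
[[0.5012 0.2688 0.034 ]
 [0.561  0.0328 0.034 ]
 [0.4742 0.0118 0.034 ]
 [0.4159 0.244  0.034 ]] [0.2434 0.0893 0.2394] [0.4881 0.1394 0.034 ]
side red 243 (np.float64(298.5843621399177), np.float64(230.53086419753086)) [0.4929 0.0749 0.057 ] bbox 284 309 221 242
side yel 258 (np.float64(274.68992248062017), np.float64(259.43798449612405)) [0.4742 0.1459 0.057 ] bbox 259 285 249 272
side blu 94 (np.float64(245.61702127659575), np.float64(288.9148936170213)) [0.4624 0.2116 0.057 ] bbox 232 256 283 299
[ 0.5285 -0.1253  0.251 ] [ 0.4437 -0.1492  0.251 ] 0.08805962475445298 [ 0.4861 -0.1373  0.251 ] [[368.4744  66.4305]
 [424.7162  75.0239]]
```

```bash
python3 - <<'E'
from h import *
np.set_printoptions(precision=1,suppress=True)
o=np.array([.4861,-.1373]);a=np.arctan2(.0239,.0848)
ex=np.array([np.cos(a),np.sin(a)]);ey=np.array([-ex[1],ex[0]])
for p in[(450,125),(528,103),(640,185),(665,267),(625,380),(535,397)]:
    q=(350+p[0]/5,170+p[1]/4.5)
    w=onz("top",q,.289)[:2]-o;print(q,1e3*w@ex,1e3*w@ey)
im=cv2.imread("pics/top0.png")[180:285,365:490]
im=cv2.resize(im,None,fx=6,fy=5.7,interpolation=cv2.INTER_LANCZOS4)
cv2.imwrite("pics/t3.png",np.clip(255*(im/255.)**.6,0,255))
im=cv2.imread("pics/side0.png")[30:170,340:450]
im=cv2.resize(im,None,fx=4.2,fy=4.2,interpolation=cv2.INTER_LANCZOS4)
cv2.imwrite("pics/s3.png",np.clip(255*(im/255.)**.6,0,255))
t=np.linspace(0,6.28,9)
W=lambda x,y,z:[*(o+ex*x+ey*y),z]
print(proj("top",[W(0,0,.249),W(0,0,.289),W(0,0,.17)]),proj("side",[W(0,0,.249),W(0,0,.289),W(0,0,.17)]))
E
```

```text
(440.0, 197.77777777777777) 37.89016746250683 -1.9060771516615325
(455.6, 192.88888888888889) 38.79564006680153 -21.981196417400696
(478.0, 211.11111111111111) 10.767606417332491 -41.12720437750722
(483.0, 229.33333333333334) -11.627120184444362 -39.93302298319167
(475.0, 254.44444444444446) -37.53224475627896 -21.244579129688454
(457.0, 258.22222222222223) -36.29706062608624 0.7666188543850257
[[436.9 232.1]
 [448.2 228.5]
 [418.6 237.9]] [[395.7  71.9]
 [399.8  44.8]
 [388.5 120. ]][ WARN:0@0.568] global loadsave.cpp:1063 imwrite_ Unsupported depth image for selected encoder is fallbacked to CV_8U.
```

View pics/t3.png

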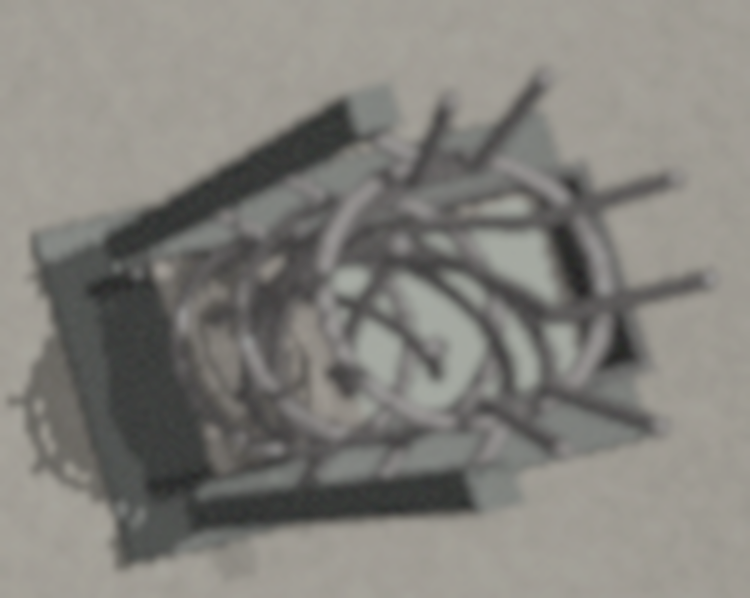

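View pics/s3.png

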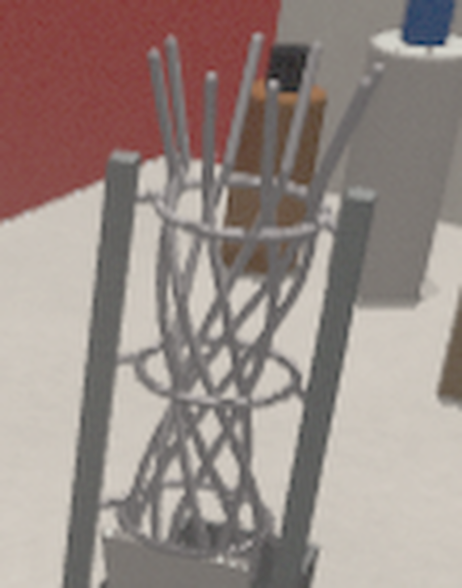

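```bash
python3 - <<'E'
from h import *
np.set_printoptions(precision=1,suppress=True)
o=np.array([.4861,-.1373]);a=np.arctan2(.0239,.0848)
ex=np.array([np.cos(a),np.sin(a)]);ey=np.array([-ex[1],ex[0]])
T=lambda p:(365+p[0]/6-.4,180+p[1]/5.7-.4)
S=lambda p:(340+p[0]/4.2-.4,30+p[1]/4.2-.4)
def G(P):return np.array([(P[:2]-o)@ex,(P[:2]-o)@ey,P[2]])*1e3
P,e=two(T((465,290)),S((242,203)));print("ring up",G(P),e*1e3)
# middle ring: top left edge 240
for n,p in(("backtip",(435,370)),("backtip2",(345,330)),("backtip3",(348,378))):
    print(n,G(onz("top",T(p),.289)))
for p in[(447,100),(545,75),(675,180),(710,280),(657,427),(563,450)]:print(G(onz("top",T(p),.289)))
print("side tips")
for p in[(155,52),(171,40),(210,77),(258,37),(316,46),(272,87),(377,68)]:print(G(onz("side",S(p),.289)))
print("side ring extremes")
for p in[(155,190),(330,215),(242,238),(250,172)]:print(G(onz("side",S(p),.245)))
print("top ring extremes")
for p in[(320,275),(612,270),(460,152),(450,428)]:print(G(onz("top",T(p),.245)))
E
```

```text
ring up [ -0.2 -12.  236.1] 1.441587721496053
backtip [-14.9  18.6 289. ]
backtip2 [ -2.3  33.3 289. ]
backtip3 [-12.   35.7 289. ]
[ 38.9  -1.1 289. ]
[ 39.  -21.8 289. ]
[ 11.  -40.1 289. ]
[-10.9 -40.1 289. ]
[-37.3 -20.2 289. ]
[-37.1  -0.8 289. ]
side tips
[ 35.5   1.2 289. ]
[ 35.3 -17.1 289. ]
[  8.7  23.1 289. ]
[  8.1 -36.  289. ]
[-14.  -33.5 289. ]
[-13.5  25.1 289. ]
[-40.1 -14.8 289. ]
side ring extremes
[ 25.4  14.7 245. ]
[-38.1  11.8 245. ]
[-16.7  48.8 245. ]
[ -0.  -21.3 245. ]
top ring extremes
[ 11.5  20.6 245. ]
[ -3.4 -40.6 245. ]
[ 30.7 -17.2 245. ]
[-28.5   4.  245. ]
```

```bash
python3 - <<'E'
from h import *
np.set_printoptions(precision=1,suppress=True)
o=np.array([.4861,-.1373]);a=np.arctan2(.0239,.0848)
ex=np.array([np.cos(a),np.sin(a)]);ey=np.array([-ex[1],ex[0]])
T=lambda p:(365+p[0]/6-.4,180+p[1]/5.7-.4)
S=lambda p:(340+p[0]/4.2-.4,30+p[1]/4.2-.4)
def G(P):return np.array([(P[:2]-o)@ex,(P[:2]-o)@ey,P[2]])*1e3
for t,s in[((447,100),(155,52)),((545,75),(171,40)),((675,180),(258,37)),((710,280),(316,46)),((657,427),(377,68)),((435,370),(272,87))]:
    P,e=two(T(t),S(s));print(G(P),e*1e3)
# posts
S1=lambda p:(330+p[0]/3-.3,30+p[1]/3-.3)
for t,s in[((427,199),(118,112)),((448,265.5),(289,138))]:
    P,e=two(t,S1(s));print("post",G(P),e*1e3,P)
# base plate corners in top, t3
for p in[(35,240),(125,565),(548,110),(645,400),(590,165)]:print("base",G(onz("top",T(p),0.004)))
E
```

```text
[ 37.7  -1.8 288.1] 2.6281527152034325
[ 38.1 -22.8 287.4] 2.2348743938335978
[ 10.2 -40.9 287.6] 1.8017105866474707
[-11.7 -41.2 286.9] 1.5313084088726285
[-38.2 -21.2 287.2] 1.6052811597513492
[-13.5  18.4 287.4] 2.8483218585536103
post [ 43.7  -0.5 250. ] 0.9581123156755608 [ 0.5 -0.1  0.2]
post [-45.   -0.6 249.9] 1.9422509936416126 [ 0.4 -0.2  0.2]
base [53.5 24.4  4. ]
base [-52.7  27.6   4. ]
base [  53.9 -140.7    4. ]
base [ -43.2 -140.1    4. ]
base [  33.4 -147.7    4. ]
```

```bash
cat >> h.py <<'E'
def plan(pos,yawdeg):
    """delta from measured pose to TCP pos, tool down, jaw axis at yawdeg from world +y (either sense)"""
    from rig import bot
    s=bot.get_state();R0=R.from_rotvec(s["ee_rot"]);best=None
    for sg in(1,-1):
        y=np.array([-np.sin(np.radians(yawdeg)),np.cos(np.radians(yawdeg)),0])*sg
        x=np.array([0,0,-1.]);M=R.from_matrix(np.c_[x,y,np.cross(x,y)])
        rv=np.degrees((R0.inv()*M).as_rotvec())
        if best is None or np.linalg.norm(rv)<np.linalg.norm(best):best=rv
    print("t",s["time_s"],"pos",np.round(s["tool_pos"],4),"w",round(s["grip_width"],4),"F",np.round(s["force"],1))
    print("tool axes\n",np.round(R0.as_matrix(),3))
    print("rot deg",np.round(best,2),"shift cm",np.round(R0.inv().apply(np.array(pos)-s["tool_pos"])*100,2))
E
python3 -c "
from h import *
plan([.505,.0655,.12],14.2)"
```

```text
t 0.1 pos [0.2278 0.5547 0.2304] w 0.0857 F [-0.  -0.3 -0. ]
tool axes
 [[-0.001 -0.38  -0.925]
 [-0.002 -0.925  0.38 ]
 [-1.     0.002 -0.   ]]
rot deg [-3.653e+01  2.000e-02 -9.000e-02] shift cm [ 11.1   34.7  -44.23]
```

```bash
python3 -m crank '[{"rx":-36.5,"x":0,"y":34.7,"z":-44.2,"claw":4},{"rx":-36.5,"x":0,"y":34.7,"z":-44.2,"claw":4},{"rx":-36.5,"x":0,"y":34.7,"z":-44.2,"claw":4},{"rx":-36.5,"x":0,"y":34.7,"z":-44.2,"claw":4},{"rx":-36.5,"x":0,"y":34.7,"z":-44.2,"claw":4},{"rx":-36.5,"x":0,"y":34.7,"z":-44.2,"claw":4},{"rx":-36.5,"x":0,"y":34.7,"z":-44.2,"claw":4},{"rx":-36.5,"x":0,"y":34.7,"z":-44.2,"claw":4},{"rx":-36.5,"x":0,"y":34.7,"z":-44.2,"claw":4},{"rx":-36.5,"x":8,"y":34.7,"z":-44.2,"claw":4},{"rx":-36.5,"x":11.1,"y":34.7,"z":-44.2,"claw":4},{"rx":-36.5,"x":11.1,"y":34.7,"z":-44.2,"claw":4}]' 30
python3 -c "
from h import *
plan([.505,.0655,.039],14.2)
from rig import get_image
for n in('top','side'):
    im=get_image(n)['frame'][:,:,::-1]
    cv2.imwrite('pics/%s2.png'%n,cv2.resize(im[150:290,200:400] if n=='top' else im[130:300,220:400],None,fx=3,fy=3,interpolation=2))"
```

```text
t 0.1 pos [0.2278 0.5547 0.2304] w 0.0857 F [-0.  -0.3 -0. ]
tool axes
 [[-0.001 -0.38  -0.925]
 [-0.002 -0.925  0.38 ]
 [-1.     0.002 -0.   ]]
rot deg [-3.653e+01  2.000e-02 -9.000e-02] shift cm [ 19.2   34.69 -44.23]validation failed for argument at $[0]...
```

View pics/top2.png

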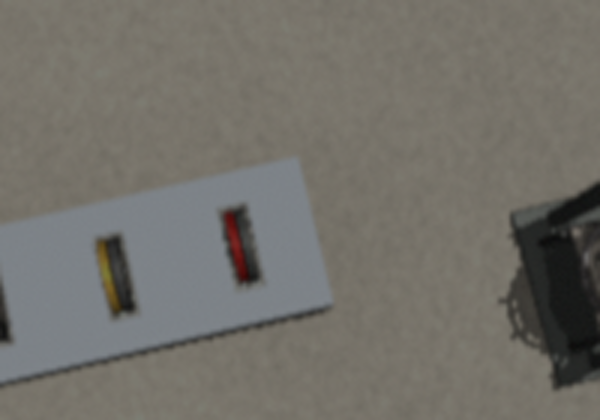

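View pics/side2.png

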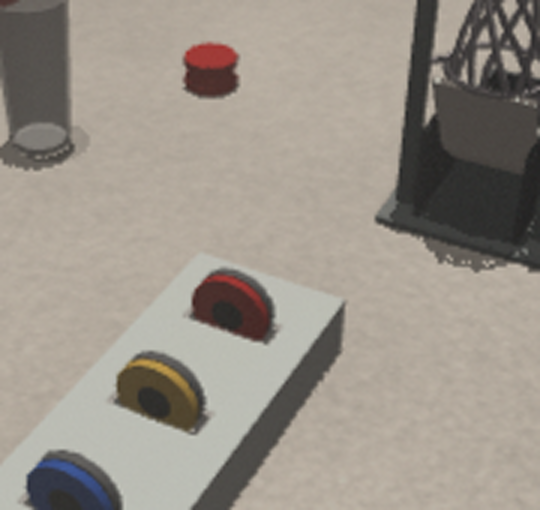

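The move was refused because every key must be present in each row, so nothing has moved. The pictures show the scene unchanged.

```bash
python3 -m crank '[{"rx":-36.5,"ry":0,"rz":0,"x":0,"y":34.7,"z":-44.2,"claw":4},{"rx":-36.5,"ry":0,"rz":0,"x":0,"y":34.7,"z":-44.2,"claw":4},{"rx":-36.5,"ry":0,"rz":0,"x":0,"y":34.7,"z":-44.2,"claw":4},{"rx":-36.5,"ry":0,"rz":0,"x":0,"y":34.7,"z":-44.2,"claw":4},{"rx":-36.5,"ry":0,"rz":0,"x":0,"y":34.7,"z":-44.2,"claw":4},{"rx":-36.5,"ry":0,"rz":0,"x":0,"y":34.7,"z":-44.2,"claw":4},{"rx":-36.5,"ry":0,"rz":0,"x":0,"y":34.7,"z":-44.2,"claw":4},{"rx":-36.5,"ry":0,"rz":0,"x":0,"y":34.7,"z":-44.2,"claw":4},{"rx":-36.5,"ry":0,"rz":0,"x":0,"y":34.7,"z":-44.2,"claw":4},{"rx":-36.5,"ry":0,"rz":0,"x":6,"y":34.7,"z":-44.2,"claw":4},{"rx":-36.5,"ry":0,"rz":0,"x":11.1,"y":34.7,"z":-44.2,"claw":4},{"rx":-36.5,"ry":0,"rz":0,"x":11.1,"y":34.7,"z":-44.2,"claw":4}]' 30
python3 -c "
from h import *
plan([.505,.0655,.039],14.2)
from rig import get_image
for n in('top','side'):
    im=get_image(n)['frame'][:,:,::-1]
    cv2.imwrite('pics/%s3.png'%n,cv2.resize(im[150:290,200:400] if n=='top' else im[130:300,220:400],None,fx=3,fy=3,interpolation=2))"
```

```text
time_s: 1.7
tool_pos: [0.5025, 0.0649, 0.1161]
ee_rot: [2.081, 0.257, -2.098]
force: [-1.1, -0.4, 0.7]
grip_width: 0.0403
t 1.7 pos [0.5025 0.0649 0.1161] w 0.0403 F [-1.1 -0.4  0.7]
tool axes
 [[-0.008  0.244 -0.97 ]
 [-0.003 -0.97  -0.244]
 [-1.     0.001  0.008]]
rot deg [-0.07  0.48 -0.06] shift cm [ 7.71 -0.01 -0.32]
```

View pics/side3.png

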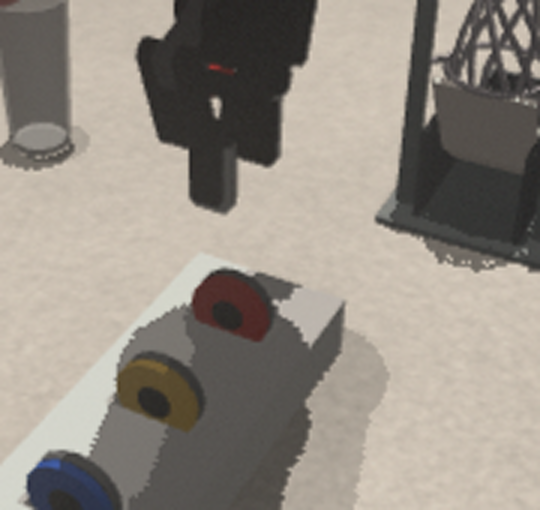

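```bash
python3 -m crank '[{"rx":0,"ry":0,"rz":0,"x":3,"y":0,"z":0,"claw":4},{"rx":0,"ry":0,"rz":0,"x":5,"y":0,"z":0,"claw":4},{"rx":0,"ry":0,"rz":0,"x":5,"y":0,"z":0,"claw":4},{"rx":0,"ry":0,"rz":0,"x":5,"y":0,"z":0,"claw":4}]' 30
python3 -c "
from h import *
plan([.505,.0655,.039],14.2)
from rig import get_image
for n in('top','side'):
    im=get_image(n)['frame'][:,:,::-1]
    cv2.imwrite('pics/%s4.png'%n,cv2.resize(im[150:290,200:400] if n=='top' else im[130:300,220:400],None,fx=3,fy=3,interpolation=2))"
```

```text
time_s: 2.3
tool_pos: [0.5064, 0.0667, 0.0733]
ee_rot: [2.094, 0.261, -2.085]
force: [-0.9, 0.8, 1.0]
grip_width: 0.0401
t 2.3 pos [0.5064 0.0667 0.0733] w 0.0401 F [-0.9  0.8  1. ]
tool axes
 [[ 0.004  0.245 -0.969]
 [ 0.001 -0.969 -0.245]
 [-1.     0.    -0.004]]
rot deg [ 0.01 -0.23 -0.01] shift cm [3.43 0.08 0.18]
```

View pics/side4.png

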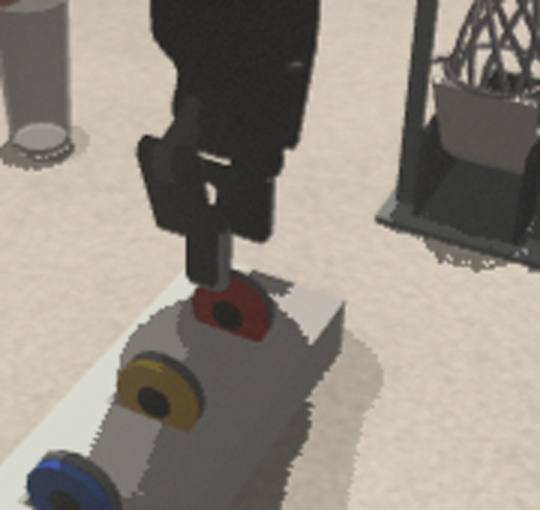

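View pics/top4.png

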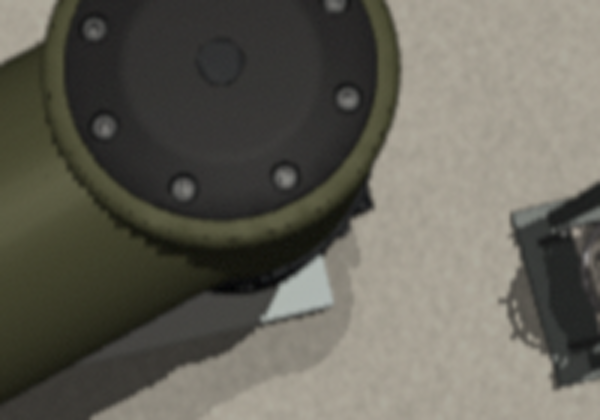

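```bash
python3 -m crank '[{"rx":0,"ry":0,"rz":0,"x":2,"y":0,"z":0,"claw":4},{"rx":0,"ry":0,"rz":0,"x":3.1,"y":0,"z":0,"claw":4},{"rx":0,"ry":0,"rz":0,"x":3.1,"y":0,"z":0,"claw":4},{"rx":0,"ry":0,"rz":0,"x":3.1,"y":0,"z":0,"claw":4}]' 30
python3 -c "
from h import *
plan([.505,.0655,.039],14.2)
from rig import get_image
for n in('side',):
    im=get_image(n)['frame'][:,:,::-1]
    cv2.imwrite('pics/%s5.png'%n,cv2.resize(im[130:300,220:400],None,fx=3,fy=3,interpolation=2))"
```

```text
time_s: 2.9
tool_pos: [0.5054, 0.0661, 0.0402]
ee_rot: [2.091, 0.26, -2.089]
force: [0.2, -0.6, 0.4]
grip_width: 0.0399
t 2.9 pos [0.5054 0.0661 0.0402] w 0.0399 F [ 0.2 -0.6  0.4]
tool axes
 [[ 0.001  0.245 -0.97 ]
 [-0.    -0.97  -0.245]
 [-1.     0.    -0.001]]
rot deg [-0.02 -0.06 -0.02] shift cm [0.12 0.05 0.06]
```

View pics/side5.png

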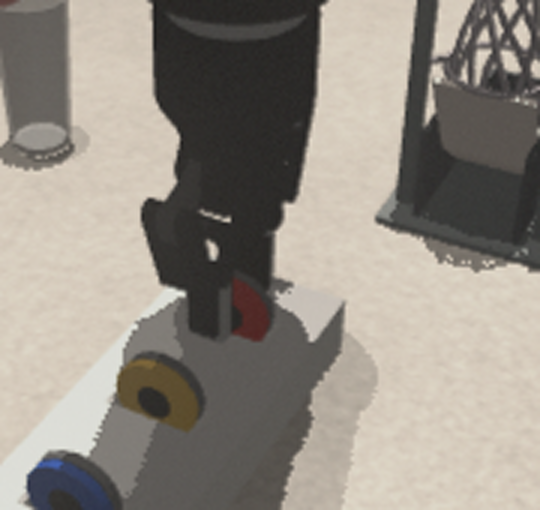

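```bash
python3 -m crank '[{"rx":0,"ry":0,"rz":0,"x":0,"y":0,"z":0,"claw":0.6},{"rx":0,"ry":0,"rz":0,"x":0,"y":0,"z":0,"claw":0.6},{"rx":0,"ry":0,"rz":0,"x":0,"y":0,"z":0,"claw":0.6},{"rx":0,"ry":0,"rz":0,"x":0,"y":0,"z":0,"claw":0.6},{"rx":0,"ry":0,"rz":0,"x":0,"y":0,"z":0,"claw":0.6}]' 40
```

```text
time_s: 3.58
tool_pos: [0.5052, 0.0661, 0.0397]
ee_rot: [2.091, 0.26, -2.089]
force: [-0.3, 0.2, 4.6]
grip_width: 0.0111
```

```bash
python3 -m crank '[{"rx":0,"ry":0,"rz":0,"x":-1,"y":0,"z":0,"claw":0.6},{"rx":0,"ry":0,"rz":0,"x":-3,"y":0,"z":0,"claw":0.6},{"rx":0,"ry":0,"rz":0,"x":-8,"y":0,"z":0,"claw":0.6},{"rx":0,"ry":0,"rz":0,"x":-14,"y":0,"z":0,"claw":0.6},{"rx":0,"ry":0,"rz":0,"x":-20,"y":0,"z":0,"claw":0.6},{"rx":0,"ry":0,"rz":0,"x":-26,"y":0,"z":0,"claw":0.6},{"rx":0,"ry":0,"rz":0,"x":-31,"y":0,"z":0,"claw":0.6},{"rx":0,"ry":0,"rz":0,"x":-31,"y":0,"z":0,"claw":0.6},{"rx":0,"ry":0,"rz":0,"x":-31,"y":0,"z":0,"claw":0.6}]' 40
python3 -c "
from h import *
plan([.489,-.1488,.345],15.7)
from rig import get_image
for n in('top','side'):
    im=get_image(n)['frame'][:,:,::-1]
    cv2.imwrite('pics/%s6.png'%n,im)
im=cv2.imread('pics/side6.png');cv2.imwrite('pics/side6.png',cv2.resize(im[0:300,200:400],None,fx=2,fy=2,interpolation=2))"
```

```text
time_s: 4.7
tool_pos: [0.5048, 0.0662, 0.3487]
ee_rot: [2.089, 0.26, -2.091]
force: [0.4, -0.1, -1.3]
grip_width: 0.0106
t 4.7 pos [0.5048 0.0662 0.3487] w 0.0106 F [ 0.4 -0.1 -1.3]
tool axes
 [[-0.001  0.245 -0.97 ]
 [ 0.    -0.97  -0.245]
 [-1.    -0.     0.001]]
rot deg [-1.52  0.06  0.02] shift cm [ 0.37 20.46  6.8 ]
```

View pics/side6.png

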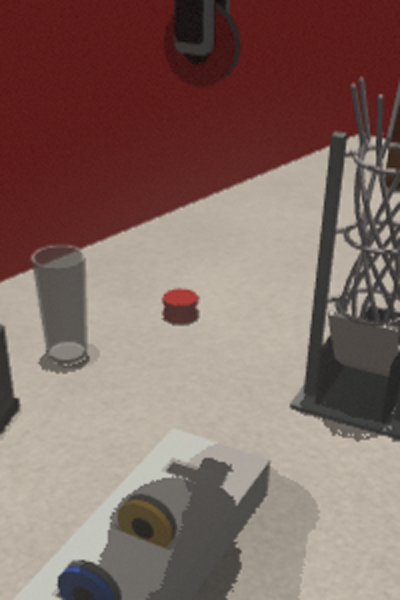

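```bash
python3 -c "
from h import *
print(proj('side',[[.5048,.0662,.3507],[.5033,.072,.3507],[.5063,.0604,.3507]]))
im=cv2.imread('pics/side6.png')[0:100,150:260]
im=cv2.resize(im,None,fx=6,fy=6,interpolation=2)
cv2.imwrite('pics/s6z.png',np.clip(255*(im/255.)**.5,0,255).astype('uint8'))"
```

```text
[[299.50532044  21.01556291]
 [297.06530762  22.09491966]
 [301.90311863  19.95470944]]
```

View pics/s6z.png

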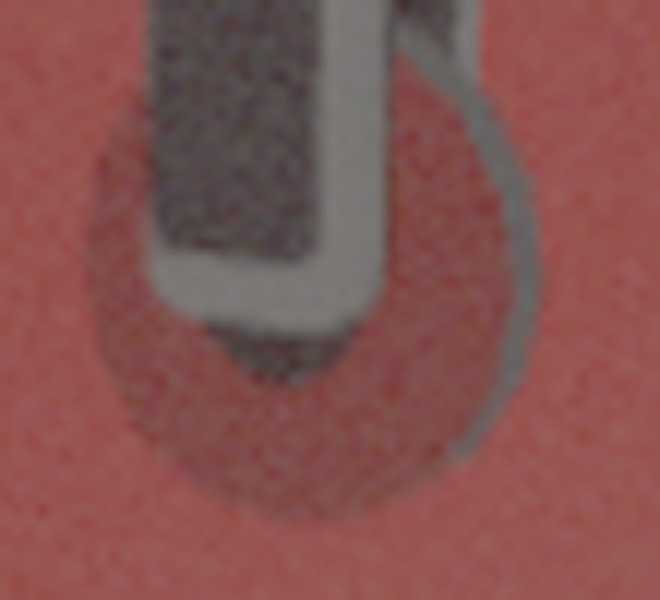

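```bash
python3 -m crank '[{"rx":-1.5,"ry":0,"rz":0,"x":0,"y":5,"z":1.6,"claw":0.6},{"rx":-1.5,"ry":0,"rz":0,"x":0,"y":10,"z":3.2,"claw":0.6},{"rx":-1.5,"ry":0,"rz":0,"x":0,"y":15,"z":4.8,"claw":0.6},{"rx":-1.5,"ry":0,"rz":0,"x":0,"y":19,"z":6,"claw":0.6},{"rx":-1.5,"ry":0,"rz":0,"x":0,"y":20.5,"z":6.5,"claw":0.6},{"rx":-1.5,"ry":0,"rz":0,"x":0,"y":20.5,"z":6.5,"claw":0.6},{"rx":-1.5,"ry":0,"rz":0,"x":0,"y":20.5,"z":6.5,"claw":0.6},{"rx":-1.5,"ry":0,"rz":0,"x":0,"y":20.5,"z":6.5,"claw":0.6}]' 40
python3 -c "
from h import *
plan([.4919,-.148,.292],15.7)
from rig import get_image
for n in('top','side'):
    im=get_image(n)['frame'][:,:,::-1]
    cv2.imwrite('pics/%s7.png'%n,im)
im=cv2.imread('pics/side7.png');cv2.imwrite('pics/side7z.png',cv2.resize(im[0:130,330:460],None,fx=4.5,fy=4.5,interpolation=2))"
```

```text
time_s: 5.8
tool_pos: [0.4923, -0.1476, 0.3492]
ee_rot: [2.074, 0.287, -2.074]
force: [-0.2, -0.2, -0.8]
grip_width: 0.0112
t 5.8 pos [ 0.4923 -0.1476  0.3492] w 0.0112 F [-0.2 -0.2 -0.8]
tool axes
 [[-0.     0.272 -0.962]
 [ 0.    -0.962 -0.272]
 [-1.    -0.     0.   ]]
rot deg [0.06 0.   0.  ] shift cm [5.72 0.03 0.05]
```

View pics/side7z.png

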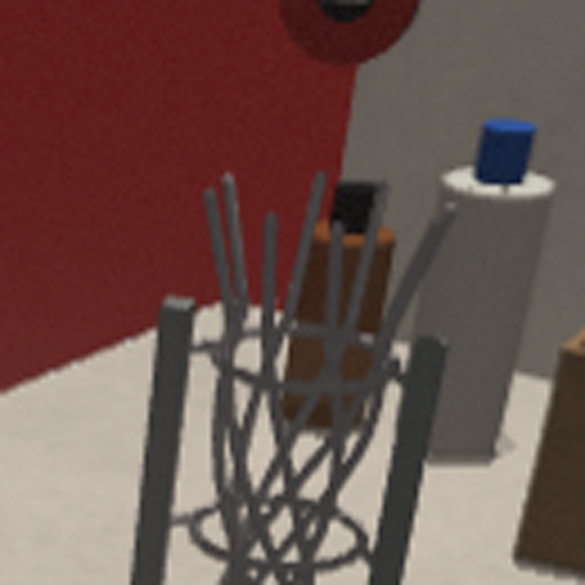

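View pics/top7.png

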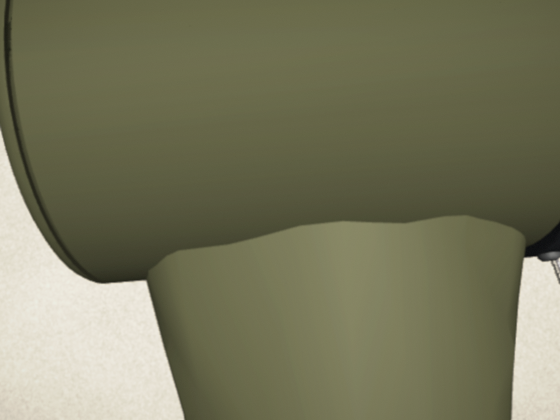

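```bash
python3 -m crank '[{"rx":0,"ry":0,"rz":0,"x":2,"y":0,"z":0,"claw":0.6},{"rx":0,"ry":0,"rz":0,"x":4,"y":0,"z":0,"claw":0.6},{"rx":0,"ry":0,"rz":0,"x":4.6,"y":0,"z":0,"claw":0.6},{"rx":0,"ry":0,"rz":0,"x":4.6,"y":0,"z":0,"claw":0.6},{"rx":0,"ry":0,"rz":0,"x":4.6,"y":0,"z":0,"claw":0.6}]' 40
python3 -c "
from h import *
plan([.4919,-.148,.292],15.7)
from rig import get_image
im=get_image('side')['frame'][:,:,::-1];cv2.imwrite('pics/side8z.png',np.clip(255*(cv2.resize(im[0:130,330:460],None,fx=4.5,fy=4.5,interpolation=2)/255)**.6,0,255).astype('uint8'))"
```

```text
time_s: 6.52
tool_pos: [0.4923, -0.1486, 0.3044]
ee_rot: [2.076, 0.285, -2.073]
force: [-0.1, 0.3, -0.1]
grip_width: 0.0112
t 6.525 pos [ 0.4923 -0.1486  0.3044] w 0.0112 F [-0.1  0.3 -0.1]
tool axes
 [[ 0.002  0.27  -0.963]
 [-0.    -0.963 -0.27 ]
 [-1.     0.001 -0.001]]
rot deg [-0.03 -0.08 -0.04] shift cm [ 1.24 -0.07  0.03]
```

View pics/side8z.png

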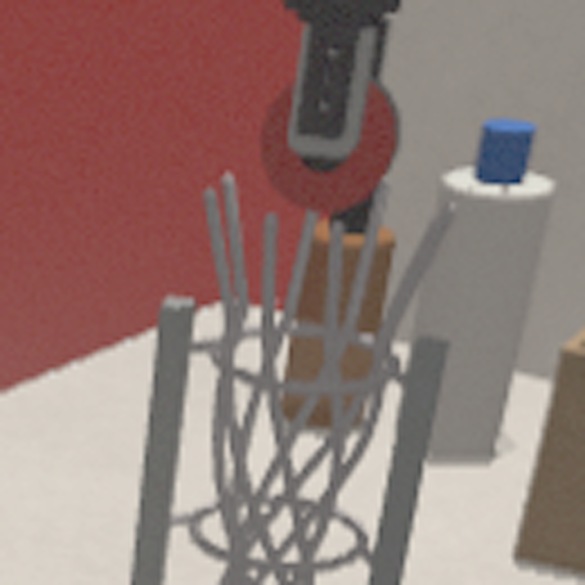

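```bash
python3 -m crank '[{"rx":0,"ry":0,"rz":0,"x":0.7,"y":0,"z":0,"claw":0.6},{"rx":0,"ry":0,"rz":0,"x":1.4,"y":-0.05,"z":0,"claw":0.6},{"rx":0,"ry":0,"rz":0,"x":1.4,"y":-0.05,"z":0,"claw":0.6},{"rx":0,"ry":0,"rz":0,"x":1.4,"y":-0.05,"z":0,"claw":0.6}]' 40
python3 -c "
from h import *
plan([.4919,-.148,.290],15.7)
from rig import get_image
im=get_image('side')['frame'][:,:,::-1];cv2.imwrite('pics/side9z.png',np.clip(255*(cv2.resize(im[0:130,330:460],None,fx=4.5,fy=4.5,interpolation=2)/255)**.6,0,255).astype('uint8'))"
```

```text
time_s: 7.08
tool_pos: [0.492, -0.1482, 0.2894]
ee_rot: [2.075, 0.285, -2.075]
force: [0.1, 0.3, 0.0]
grip_width: 0.0112
t 7.075 pos [ 0.492  -0.1482  0.2894] w 0.0112 F [0.1 0.3 0. ]
tool axes
 [[ 0.     0.27  -0.963]
 [-0.    -0.963 -0.27 ]
 [-1.     0.     0.   ]]
rot deg [-0.04  0.   -0.02] shift cm [-0.06 -0.02 -0.  ]
```

View pics/side9z.png

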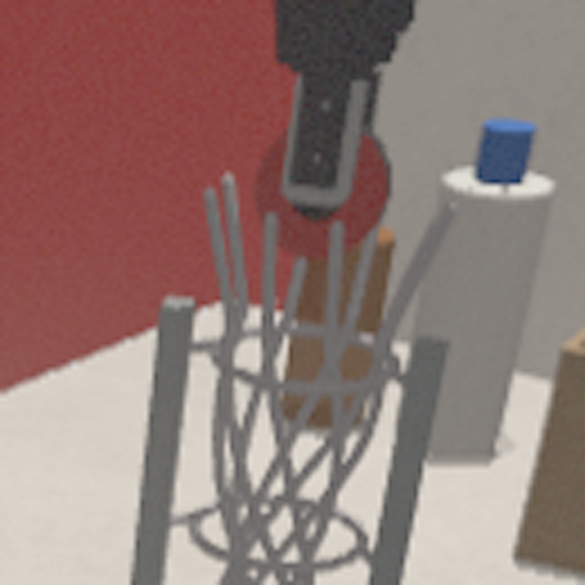

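The cap's lower half sits between the front and back wires. It is centred at about (324,190) in the zoom, red towards the closed back. I'll release it with a small opening.

```bash
python3 -m crank '[{"rx":0,"ry":0,"rz":0,"x":0,"y":0,"z":0,"claw":2.3},{"rx":0,"ry":0,"rz":0,"x":0,"y":0,"z":0,"claw":2.3},{"rx":0,"ry":0,"rz":0,"x":0,"y":0,"z":0,"claw":2.3},{"rx":0,"ry":0,"rz":0,"x":0,"y":0,"z":0,"claw":2.3},{"rx":0,"ry":0,"rz":0,"x":0,"y":0,"z":0,"claw":2.3}]'
python3 -c "
from h import *
from rig import get_image
im=get_image('side')['frame'][:,:,::-1];cv2.imwrite('pics/side10z.png',np.clip(255*(cv2.resize(im[0:220,320:460],None,fx=2.7,fy=2.7,interpolation=2)/255)**.6,0,255).astype('uint8'))"
```

```text
time_s: 7.75
tool_pos: [0.492, -0.1481, 0.2893]
ee_rot: [2.075, 0.285, -2.075]
force: [-0.0, -0.5, 0.6]
grip_width: 0.0231
```

View pics/side10z.png

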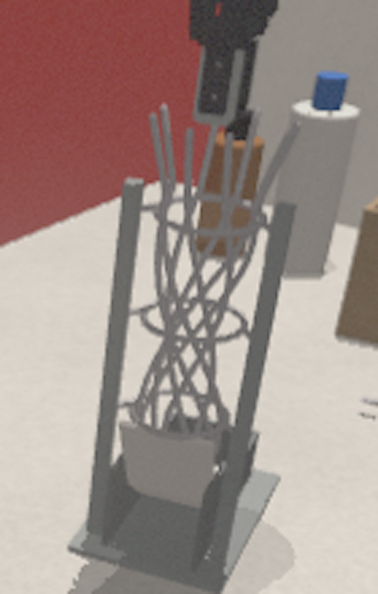

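The cap has dropped through and is no longer in the mouth or the wires. Next I raise the arm and move it back over the start side to clear the top view.

```bash
python3 -m crank '[{"rx":0,"ry":0,"rz":0,"x":-3,"y":0,"z":0,"claw":2.3},{"rx":0,"ry":0,"rz":0,"x":-8,"y":0,"z":0,"claw":2.3},{"rx":0,"ry":0,"rz":0,"x":-8,"y":-6,"z":2,"claw":2.3},{"rx":0,"ry":0,"rz":0,"x":-8,"y":-12,"z":4,"claw":2.3},{"rx":0,"ry":0,"rz":0,"x":-8,"y":-18,"z":6,"claw":2.3},{"rx":0,"ry":0,"rz":0,"x":-8,"y":-24,"z":8,"claw":2.3},{"rx":0,"ry":0,"rz":0,"x":-8,"y":-30,"z":8,"claw":2.3},{"rx":0,"ry":0,"rz":0,"x":-8,"y":-36,"z":8,"claw":2.3},{"rx":0,"ry":0,"rz":0,"x":-8,"y":-42,"z":8,"claw":2.3},{"rx":0,"ry":0,"rz":0,"x":-8,"y":-48,"z":8,"claw":2.3},{"rx":0,"ry":0,"rz":0,"x":-8,"y":-52,"z":8,"claw":2.3},{"rx":0,"ry":0,"rz":0,"x":-8,"y":-52,"z":8,"claw":2.3}]'
python3 -c "
from h import *
from rig import get_image
for n in('top','side'):
    im=get_image(n)['frame'][:,:,::-1];cv2.imwrite('pics/%s11.png'%n,im)
im=cv2.imread('pics/top11.png');cv2.imwrite('pics/t11z.png',np.clip(255*(cv2.resize(im[170:300,350:500],None,fx=5,fy=4.5,interpolation=2)/255)**.6,0,255).astype('uint8'))"
```

```text
time_s: 9.3
tool_pos: [0.2734, 0.333, 0.3678]
ee_rot: [2.07, 0.285, -2.074]
force: [-0.3, -0.2, 0.2]
grip_width: 0.023
```

View pics/top11.png

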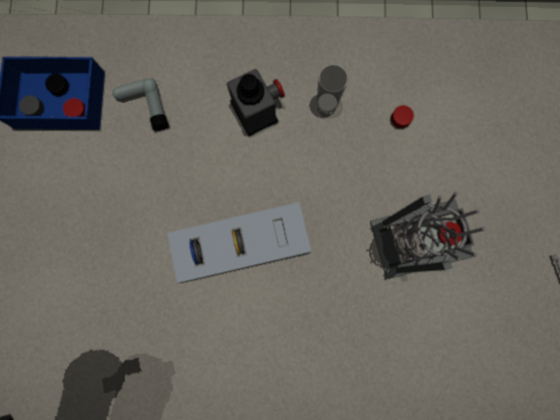

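View pics/t11z.png

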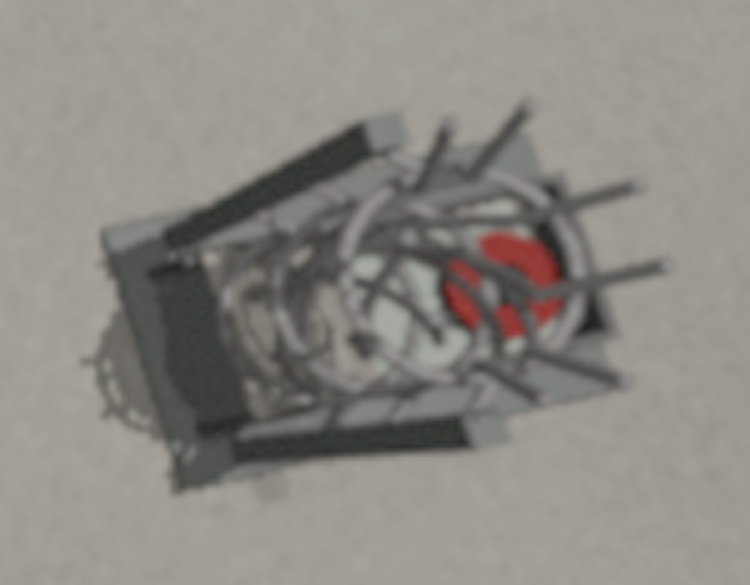

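View pics/side11.png

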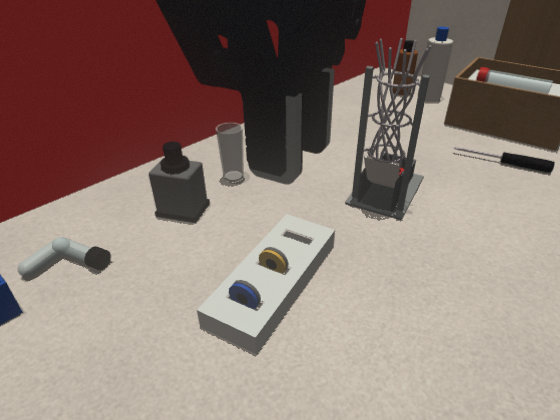

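The cap lies red face up in the scoop, at about (450,234) in the top view. The blue and yellow caps are unmoved. One last numeric check, then I hand in.

```bash
python3 - <<'E'
from h import *
from rig import bot,get_image
o=np.array([.489,-.1488]);a=np.radians(15.7);ex=np.array([np.cos(a),np.sin(a)]);ey=np.array([-ex[1],ex[0]])
def cen(im,lo,hi,reg):
    h=cv2.cvtColor(im,cv2.COLOR_BGR2HSV);H=h[...,0];m=((H>=lo)|(H<=hi)) if lo>hi else (H>=lo)&(H<=hi)
    k=np.zeros(m.shape,bool);k[reg]=1;ys,xs=np.nonzero(m&k&(h[...,1]>100));return xs.mean(),ys.mean(),(xs.min()+xs.max())/2,(ys.min()+ys.max())/2
for k in range(2):
    im=cv2.cvtColor(get_image("top")["frame"],cv2.COLOR_RGB2BGR)
    c=cen(im,170,8,np.s_[190:280,400:490]);w=onz("top",c[2:],.025)[:2]-o
    print("red",np.round(c,2),"guide mm",np.round([1e3*w@ex,1e3*w@ey],1))
    print("yel",cen(im,15,32,np.s_[200:285,165:310])[:2],"blu",cen(im,105,128,np.s_[200:285,165:310])[:2])
bot.job_done()
print(bot.get_state()["time_s"])
E
```

```text
red [450.89 232.22 450.   232.5 ] guide mm [ -2.5 -90.8]
yel (np.float64(235.91139240506328), np.float64(242.0506329113924)) blu (np.float64(192.72222222222223), np.float64(251.95833333333334))
red [450.97 232.17 450.   232.5 ] guide mm [ -2.5 -90.8]
yel (np.float64(235.89743589743588), np.float64(242.06410256410257)) blu (np.float64(192.66197183098592), np.float64(251.80281690140845))
the job is handed in; nothing more can be done
the job is handed in; nothing more can be done
```

I took the red-sealed cap out of its slot and released it on edge in the mouth of the guide with red towards the closed back. It fell through the half-twist and came to rest in the scoop with the red face up. I then moved the arm clear and handed the job in at about 9.4 s; no verdict is reported.

- **Cap position:** the last top-view check puts it at x ≈ -2 mm, y ≈ -91 mm in the guide's frame, inside the scoop limits. It did not move between two pictures taken 0.05 s apart. I judged the red-up tilt by eye and did not measure it.
- **Fall through the slot:** I did not see the fall itself, only that the cap had left the mouth after release and then lay in the scoop.
- **Blue and yellow caps:** both are within 0.2 px of where they started in the top view.
- **Disagreements along the way:**
  - The first move was refused because rows need every key; nothing moved.
  - My first guide estimate took the axis to be on the line between the posts. The wire tips and upper ring showed it about 12 mm off that line, and I used the corrected axis.
  - The two views differed by about 2–4 mm on where the cap sat in the fingers. I allowed 3 mm for that.

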